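# Unscrew the left-hand hub nut of a blender base

### The arm

A 6-joint arm with a two-finger parallel gripper is mounted at the origin on a cart in front of the work surface, level with it; the furniture and walls round the work are solid. World frame = base frame: x ahead of the robot, y to its left, z up, the work surface at z = 0. Lengths are in mm, angles in rad, forces in N, time in s.
With the tool pointing down it reaches from about 275 to 1000 mm from the base axis. Payload 8.4 kg.
Tool frame: the origin (TCP) lies at the very end of the fingers, on their centre line; the grasp point (between the pads) lies 19 mm behind it (r.pinch_z is the distance from the TCP to the grasp point, in mm); z points along the fingers, y is the line along which they close (so a half turn about z gives the same grasp; the last joint's range is limited). The gripper opens to 85 mm and grips with 20 to 120 N. Pads are 22 mm wide; open, the fingers measure 114 mm over their backs; the gripper's body (76 mm by 85 mm) begins 54 mm behind the grasp point. The pads swing forward as they close: fully open they stand 13 mm farther back than shut.
Start: joints at [-1.135, 0.353, 1.633, -0, 1.155, -0.002], TCP at [264.966, -566.057, 231.281] pointing down, gripper open.
Joint ranges: [-2.63, 2.63], [-0.92, 2.1], [0.06, 2.66], [-1.3, 4.44], [0, 2.69], [-3.02, 3.02]. Speed limits (rad/s): [2.22, 2.22, 2.79, 3.14, 3.14, 3.14].

### API

Orientations are given as [roll, pitch, yaw] about the fixed x, y, z axes, in that order (R = Rz(yaw) Ry(pitch) Rx(roll)).
In Python, from rig import r gives the robot as it stands.
- The arm moves only by the tool carry_out, never from a script. Its argument "series" is a list of rows, each a list of 7 numbers: the turn, a rotation vector about the tool's x, y, z as a fraction of full scale, then the shift along the tool's x, y, z as a fraction of full scale, then the gripper command: -1 is fully open, 1 is shut, values between are in proportion. A call has 1 to 8 rows; each row is the pose to reach, as a shift and turn from the pose commanded when the call began, along the tool's axes at that moment, turning the shorter way round; what a row does not reach only later rows make up. Full scale, the value 1, is 0.25 m for a shift and pi rad for a turn. A row lasts 1/8 s, in which the tool goes at most 62.5 mm and 10.7 degrees, less where a joint would pass 70% of its speed; a pose out of reach is approached as far as the arm can. A call with a number of a shift or a turn outside -1 to 1 is refused whole. A call with a gripper value outside its range is refused whole. The fingers move at their own pace and stop on an object; "force" is the grip in N (left out, the last holds). Time passes only in rows, so rows that repeat a pose let the fingers close. It gives the time, the measured TCP pose, the force, the opening and the grip force at its end, in the units of the state.
- r.sense(): the state, without advancing time (a new reading comes with each control period).
- r.grab_frame(name): name is "scene" or "top"; returns the picture (384x512x3 uint8, red, green, blue); there is no depth.
- r.get_calibration(name): a dict with "K" (3x3 intrinsics, pixels), "distortion" ([k1, k2, p1, p2, k3] as OpenCV has them; the pictures are not rectified), "pose" (4x4, takes a point from camera to world coordinates). Camera axes: x right, y up, looking along -z (the intrinsics and any distortion apply to the point x, -y, -z); pixel columns grow to the right and rows downward; lengths in mm; the calibration is good to about 2 mm. A picture is of the moment at which its call begins. get_calibration takes no time and is no camera call.
- r.sign_off(): hands the job in; it is judged then, once.
Trained networks look in the newest picture that a camera, given by its name, has taken for a name from the list of things; names that differ only in an ending like _2 or _b are one class to them, and where a whole thing is asked for, a point or a joint stands for the part that bears it (a point fixed in the world has none). Each returns a list of dicts, best first, with "score" (0 to 1); they miss things now and then, are a little off and sometimes report something else, mostly with a low value. They report only what shows in the picture. A call takes as long as a camera call. They do not tell look-alikes from the thing itself.
- r.silhouettes(camera, label): "region" (384x512 bool, what is visible of it) and "position" ([row, column] in pixels, amid what is visible of it).
The state is a dict: "clock": time; "qpos": joint angles; "qvel": joint speeds; "joint_efforts": joint torques, N m; "eef_pos": TCP position; "tcp_rot": TCP orientation; "contact_force": force on the tool from outside, world axes, zero at the start; "wrist_torque": the same for the moment, N m; "opening": opening from 0.0 (shut) to 1.0 (fully open); "grasp_force": force on a finger pad.
Only numpy, scipy, OpenCV 4.12 (cv2) and the standard library are available. Lean on these libraries where they do the work, as an engineer would, in place of code of your own. Each camera call takes 0.05 s, during which the arm holds its last target. There are 200 camera calls.

### The job

Two blender bases wait to be cleaned, each with a hub nut on its spindle. Unscrew the nut with the groove engraved round its hexagon and the line engraved across its grip bar: the engraving means a left-hand thread, so it comes undone clockwise. Let it climb as it turns without forcing the thread, lift it off when it is free, set it gently upright on the middle of the saucer, and leave the plain nut and the things lying about alone.

Things in the scene. Friction and masses are not known exactly. Their poses are not given: they have to be found in the camera images.
- nut_marked_bar (a point): Middle of the grip bar of the marked nut (loose, left-hand thread; aluminium, about 0.12 kg). The bar stands on the nut's roof: 46 mm long (x axis here), 14 mm thick (y axis), 24 mm high; this point is 12 mm above the roof, 12 mm below the bar's top and 36 mm above the underside of the skirt. z axis up. A dark line is engraved across the bar near its +x end.
- nut_marked_skirt (a point): Centre of the underside of the same nut. Its skirt is a hollow hexagon, 45 mm over flats, 20 mm high, with a groove engraved round it; above it a 4 mm roof of 47 mm diameter carries the grip bar. Same axes as the bar.
- spindle_top (a point): Centre of the top of the steel spindle (28 mm core, 36 mm over thread) on the base of the marked nut, 51 mm above the table, hidden in the nut at first. Turning the nut clockwise from above (yaw falling) about 2 to 2.8 rad in all frees it; it climbs some mm on the way, 1 mm play. It stays put when let go; a spring pushes it up with 2 to 3 N. Once free it lifts off by 20 mm.
- base_marked: The blender base that carries the marked nut: fixed round black base, 100 mm diameter, 27 mm high, with a flat steel blade disc to 30 mm; origin at the centre of its underside on the table.
- base_plain: The other blender base, same size and shape, fixed; origin at the centre of its underside. Leave alone.
- nut_plain (a joint): Turn of the plain nut (no groove, no line) on the other base, rad, 0 as found, growing counter-clockwise. Leave alone.
- nut_plain_bar (a point): Middle of the grip bar of the plain nut, same shape as the marked one.
- saucer: White ceramic saucer with a flat floor, 110 mm diameter, rim 12 mm high, loose, 0.4 kg; origin at the centre of its underside; its inner floor is about 5 mm above the table.
- creamer_center (a point): Middle of a loose creamer pod, 37 mm diameter, 21 mm high, standing between the bases. Bystander.
- marker: Felt marker lying on the table, 135 mm long, 17 mm thick. Bystander.
- remote: Grey remote control lying on the table, 179 x 47 x 19 mm. Bystander.
Not all that is in view belongs to the job. What is shaped like the base_marked but pink is not meant.

How it is judged (in metres and radians):
On the way:
1. the marked nut is lifted off its spindle, upright above it (z of nut_marked_bar in the frame of base_marked above 0.09 m and horizontal distance between nut_marked_bar and base_marked below 0.03 m), for 0.05 s.
At the end, for the whole second after the job is handed in: The marked nut stands upright (within 0.15 rad) on its skirt on the saucer, its axis within 20 mm of the saucer's middle, released and at rest; the plain nut is as it was found (horizontal distance between nut_marked_bar and saucer below 0.02 m and height (world z) of nut_marked_bar below 0.05 m and angle between nut_marked_bar's own z axis and vertical below 0.15 rad and linear speed of each of nut_marked, saucer below 0.02 m/s and value of joint nut_plain below 0.1 rad); the robot touches nothing.
It fails at once if the thread is forced: more than 18 N between the marked nut and its base (contact force between nut_marked and base_marked above 18 N).
It fails at once if the marked nut is screwed down onto its base instead of undone (z of nut_marked_bar in the frame of base_marked below 0.0665 m and horizontal distance between nut_marked_bar and base_marked below 0.02 m).
It fails at once if the nut is dropped or banged onto the saucer (over 30 N between them) (contact force between nut_marked and saucer above 30 N).
It fails at once if the plain nut is turned, or its base or nut is handled (over 5 N) (value of joint nut_plain above 0.1 rad or contact force between the fingers and base_plain above 5 N).
It fails at once if a bystander is moved (distance of any of creamer_center, marker, remote from where it was at the start of the episode above 0.03 m).
It also fails if it takes over 72 s, if anything falls off the work surface, if the arm or the gripper's body presses on something with over 40 N, if the wrist force passes 120 N, or if a joint passes its speed limit or range.

## Working session

There is one attempt and no reset: what is moved stays moved. The work goes in short steps, Python scripts to look and compute and a tool call to move; the robot and the scene stay as the last step left them, time stands still between calls to the robot, and variables do not carry over. Pictures are saved under pics/ and viewed, at most 10 in all, crops included, and the job is handed in when it is done.

Besides the shell and the picture viewer there is one more tool, called after "Call:" in YAML: its name, and indented under it one key for each argument. carry_out: Moves the arm, as the interface text tells. Its arguments: {"type":"object","properties":{"series":{"type":"array"},"force":{"type":"number"}},"required":["series"]}

```bash
mkdir -p pics; ls; cat > h.py <<'E'
import numpy as np, cv2
from rig import r
def ray(cam,px):  # px (u,v) -> origin, dir
    c=r.get_calibration(cam);K=np.array(c["K"],float);d=np.array(c["distortion"],float);T=np.array(c["pose"],float)
    x,y=cv2.undistortPoints(np.array([[px]],float),K,d)[0,0]
    return T[:3,3],T[:3,:3]@np.array([x,-y,-1.])
def at_z(cam,px,z):
    o,d=ray(cam,px);return o+d*(z-o[2])/d[2]
def proj(cam,P):
    c=r.get_calibration(cam);K=np.array(c["K"],float);d=np.array(c["distortion"],float);T=np.linalg.inv(np.array(c["pose"],float))
    p=(T[:3,:3]@np.array(P,float).T).T+T[:3,3]; p=p*[1,-1,-1]
    return cv2.projectPoints(p.reshape(-1,1,3),np.zeros(3),np.zeros(3),K,d)[0].reshape(-1,2)
E
python3 - <<'E'
from h import *
ims=[]
for c in("scene","top"):
    im=r.grab_frame(c);cv2.imwrite(f"pics/{c}0.png",im[:,:,::-1]);
    print(c,np.round(np.array(r.get_calibration(c)["pose"])[:3,3]))
    for n in("nut_marked_bar","nut_plain_bar","base_marked","saucer","creamer_center","marker","remote"):
        print(n,[(round(d["score"],2),np.round(d["position"][::-1]).tolist(),np.round(at_z(c,d["position"][::-1],60 if "nut" in n else 10)[:2]).tolist(),int(d["region"].sum())) for d in r.silhouettes(c,n)[:4]])
print(r.sense())
E
```

```text
pics
scene [ 490. -469.  850.]
nut_marked_bar [(0.74, [280.0, 194.0], [630.0, -113.0], 164)]
nut_plain_bar [(0.86, [267.0, 256.0], [571.0, -254.0], 422)]
base_marked [(0.88, [248.0, 164.0], [575.0, 12.0], 721), (0.59, [320.0, 245.0], [706.0, -237.0], 1380)]
saucer [(0.66, [215.0, 212.0], [472.0, -112.0], 1345)]
creamer_center [(0.66, [280.0, 195.0], [639.0, -91.0], 171)]
marker [(0.62, [195.0, 141.0], [444.0, 106.0], 254)]
remote [(0.57, [202.0, 277.0], [422.0, -264.0], 1626)]
top [ 479.  -76. 1181.]
nut_marked_bar [(0.8, [228.0, 182.0], [578.0, 23.0], 327)]
nut_plain_bar [(0.51, [338.0, 185.0], [573.0, -245.0], 331)]
base_marked [(0.81, [334.0, 137.0], [701.0, -242.0], 1169), (0.62, [236.0, 186.0], [572.0, 6.0], 887), (0.29, [194.0, 233.0], [451.0, 111.0], 294)]
saucer []
creamer_center [(0.55, [280.0, 164.0], [629.0, -104.0], 169)]
marker [(0.63, [198.0, 229.0], [462.0, 102.0], 303), (0.4, [284.0, 224.0], [476.0, -116.0], 1425), (0.35, [340.0, 191.0], [563.0, -259.0], 1227)]
remote [(0.71, [341.0, 250.0], [412.0, -259.0], 1350)]
{'clock': 0.8, 'qpos': array([-1.13538777e+00,  3.52992384e-01,  1.63338658e+00, -1.03179908e-05,
        1.15520223e+00, -2.40282467e-03]), 'qvel': array([-2.55814548e-04, -6.15357797e-05, -2.11151268e-03, -2.89301282e-04,
       -2.15056511e-04,  1.40720917e-04]), 'joint_efforts': array([ 7.21245783e-06, -6.05117083e+01, -3.42426074e+01,  1.74490344e-05,
        1.10307003e-03, -2.48098775e-05]), 'eef_pos': array([ 264.97362456, -566.06226126,  231.29148104]), 'tcp_rot': array([3.14158121e+00, 9.46724899e-06, 4.37815549e-01]), 'contact_force': array([-0.48659042, -0.36058006,  0.17448137]), 'wrist_torque': array([ 0.01410434, -0.05134526,  0.0156843 ]), 'grasp_force': 0.0, 'opening': 0.998546188210393}
```

```bash
python3 - <<'E'
import cv2,numpy as np
a=cv2.imread("pics/scene0.png");b=cv2.imread("pics/top0.png")
f=lambda im,x,y,w,h,s:cv2.resize(im[y:y+h,x:x+w],None,fx=s,fy=s,interpolation=cv2.INTER_CUBIC)
cv2.imwrite("pics/c1.png",f(a,150,110,260,195,3))
cv2.imwrite("pics/c2.png",f(b,170,100,260,195,3))
n=lambda im,x,y:f(im,x-30,y-30,60,60,6.6)
cv2.imwrite("pics/c3.png",np.hstack([n(b,228,185),n(b,338,188)]))
E
```

```text
(no output)
```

View pics/c1.png

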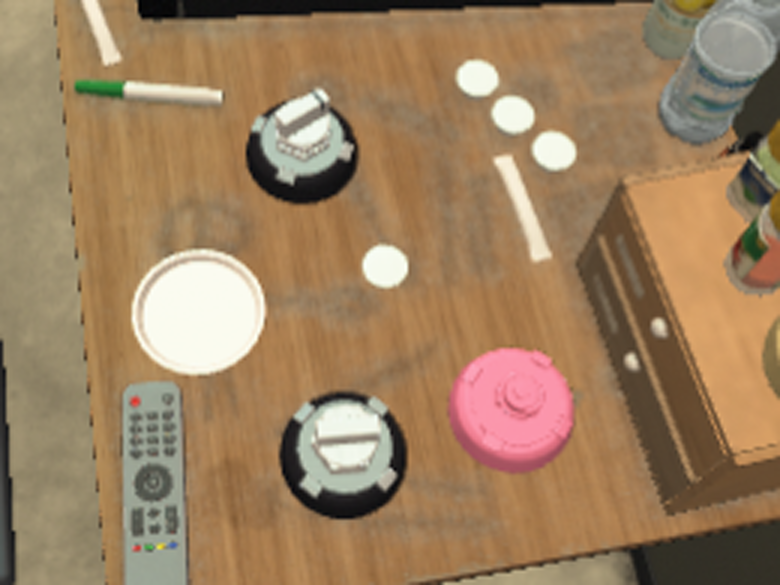

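View pics/c2.png

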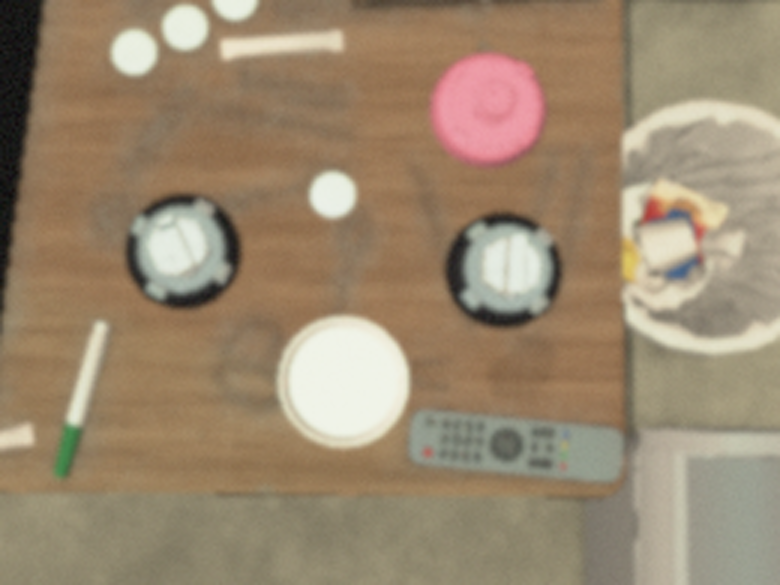

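View pics/c3.png

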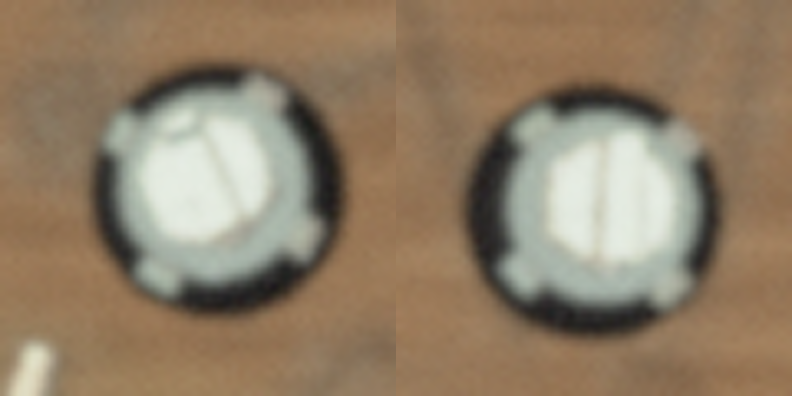

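Candidates for the nut are:
- The far nut, at scene (251,149) / top (228,182). It shows a groove and a line, so it is the marked one.
- The near nut, at scene (265,258) / top (338,187). It is plain.
- The pink look-alike, at scene (321,247), which is not meant.

The line sits at the bar end that is upper right in scene and upper left in top. Next I'll measure with a wireframe overlay.

```bash
cat > fit.py <<'E'
from h import *
from scipy.optimize import least_squares
def ell(cam,im,guess,cond,rad):
    m=np.zeros(im.shape[:2],np.uint8);m[cond(im.astype(int))]=255
    k=np.zeros_like(m);cv2.circle(k,guess,rad,255,-1);m&=k
    n,l,s,_=cv2.connectedComponentsWithStats(m);i=1+np.argmax(s[1:,4])
    c=cv2.findContours((l==i).astype(np.uint8),cv2.RETR_EXTERNAL,cv2.CHAIN_APPROX_NONE)[0][0]
    return cv2.convexHull(c)[:,0].astype(float)
dark=lambda a:a.sum(2)<150
white=lambda a:a.min(2)>150
if __name__=="__main__":
    S=cv2.imread("pics/scene0.png");T=cv2.imread("pics/top0.png")
    t=np.linspace(0,2*np.pi,120)
    def fit(pts,h,R0,x0):
        # fit x,y: silhouette hull of cylinder R,z0..h vs observed hull
        def res(p,cams=pts):
            out=[]
            for cam,P in pts.items():
                ring=np.concatenate([np.c_[p[0]+R0*np.cos(t),p[1]+R0*np.sin(t),0*t+z] for z in h])
                H=cv2.convexHull(proj(cam,ring).astype(np.float32))
                out+=[cv2.pointPolygonTest(H,tuple(map(float,q)),True) for q in P]
            return np.array(out)
        o=least_squares(res,x0,loss="soft_l1",diff_step=1e-3);return np.round(o.x,1),round(np.abs(res(o.x)).mean(),2)
    for nm,cond,g,h,R,x0 in [("base",dark,dict(scene=(250,160),top=(231,183)),(0,27),50,[575,10]),("saucer",white,dict(scene=(216,214),top=(284,226)),(4,12),55,[475,-115])]:
        pts={c:ell(c,im,g[c],cond,32) for c,im in(("scene",S),("top",T))}
        print(nm,fit(pts,h,R,x0),[fit({c:pts[c]},h,R,x0) for c in pts])
E
python3 fit.py
```

```text
base (array([583.3,  25.8]), np.float64(0.85)) [(array([582.8,  26. ]), np.float64(0.7)), (array([585. ,  22.8]), np.float64(1.05))]
saucer (array([ 471. , -114.7]), np.float64(0.56)) [(array([ 472.3, -112.8]), np.float64(0.47)), (array([ 470. , -116.2]), np.float64(0.07))]
```

```bash
cat > ov.py <<'E'
from h import *
t=np.linspace(0,2*np.pi,60)
def overlay(im,cam,b,zb,yaw,win,s=8,nxy=None):
    x,y,w=win;o=cv2.resize(im[y-w:y+w,x-w:x+w],None,fx=s,fy=s,interpolation=cv2.INTER_CUBIC)
    nxy=b if nxy is None else nxy
    def L(P,col):
        q=((proj(cam,P)-[x-w,y-w]+.5)*s).astype(np.int32);cv2.polylines(o,[q],True,col,1)
    if b is not None:
        for z in(0,27):L(np.c_[b[0]+50*np.cos(t),b[1]+50*np.sin(t),0*t+z],(255,0,0))
    c,sn=np.cos(yaw),np.sin(yaw);R=np.array([[c,-sn],[sn,c]])
    for z in(zb-12,zb+12):
        q=(R@np.array([[23,7],[-23,7],[-23,-7],[23,-7]]).T).T+nxy;L(np.c_[q,[z]*4],(0,0,255) if z>zb else (0,160,255))
    q=(R@np.array([[16,-7],[16,7]]).T).T+nxy;L(np.c_[q,[zb+12]*2],(0,200,0))
    L(np.c_[nxy[0]+23.5*np.cos(t),nxy[1]+23.5*np.sin(t),0*t+zb-12],(255,0,255))
    return o
E
python3 - <<'E'
from ov import *
S=cv2.imread("pics/scene0.png");T=cv2.imread("pics/top0.png")
b=(583,25)
cv2.imwrite("pics/o1.png",np.hstack([overlay(S,"scene",b,70,.42,(250,155,24)),overlay(T,"top",b,70,.42,(229,183,24))]))
E
```

```text
(no output)
```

View pics/o1.png

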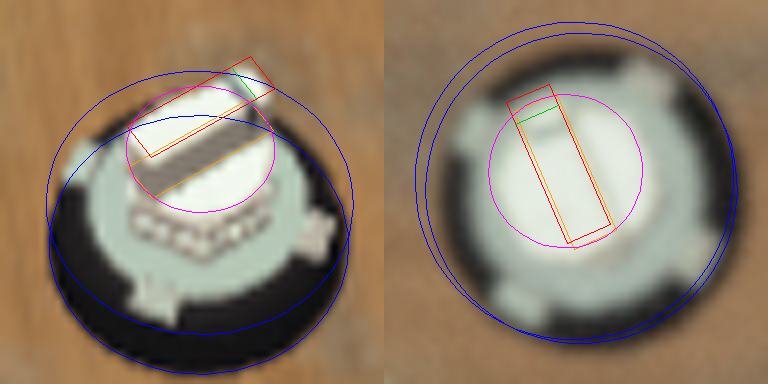

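The overlay confirms the marked nut, with yaw about 0.42 and the line at the +x end. The scene view fits (583,25), while the top view suggests about 3 mm less in both x and y. I'll move above it now.

Call:
carry_out:
  series:
    - [0,0,0,0.18,-0.133,0.02,-1]
    - [0,0,0,0.36,-0.267,0.04,-1]
    - [0,0,0,0.54,-0.4,0.06,-1]
    - [0,0,0,0.718,-0.534,0.08,-1]
    - [0,0,0,0.718,-0.534,0.08,-1]
  force: 20

```text
clock: 1.42
eef_pos: [372.0, -366.0, 211.0]
tcp_rot: [-3.14, -0.0, 0.442]
contact_force: [-0.2, -0.0, 0.4]
opening: 0.999
grasp_force: 0.0
```

Call:
carry_out:
  series:
    - [0,0,0,0.18,-0.133,0.02,-1]
    - [0,0,0,0.36,-0.267,0.04,-1]
    - [0,0,0,0.54,-0.4,0.06,-1]
    - [0,0,0,0.718,-0.534,0.08,-1]
    - [0,0,0,0.718,-0.534,0.08,-1]

```text
clock: 2.05
eef_pos: [478.3, -170.0, 191.2]
tcp_rot: [-3.142, -0.0, 0.442]
contact_force: [-0.1, 0.3, 0.5]
opening: 1.002
grasp_force: 0.0
```

Call:
carry_out:
  series:
    - [0,0,0,0.18,-0.133,0.02,-1]
    - [0,0,0,0.36,-0.267,0.04,-1]
    - [0,0,0,0.54,-0.4,0.06,-1]
    - [0,0,0,0.718,-0.534,0.08,-1]
    - [0,0,0,0.718,-0.534,0.08,-1]

```text
clock: 2.68
eef_pos: [584.6, 26.4, 171.0]
tcp_rot: [3.141, -0.001, 0.44]
contact_force: [0.4, -0.2, 0.2]
opening: 1.001
grasp_force: 0.0
```

Call:
carry_out:
  series:
    - [0,0,-0.05,0,0,0,-1]
    - [0,0,-0.1,0,0,0,-1]
    - [0,0,-0.15,0,0,0,-1]
    - [0,0,-0.2,0,0,0,-1]
    - [0,0,-0.25,0,0,0,-1]
    - [0,0,-0.3,0,0,0,-1]
    - [0,0,-0.35,0,0,0,-1]
    - [0,0,-0.35,0,0,0,-1]

```text
clock: 3.68
eef_pos: [582.8, 23.0, 171.5]
tcp_rot: [3.142, 0.001, 1.535]
contact_force: [-0.4, -0.4, 0.2]
opening: 1.002
grasp_force: 0.0
```

```bash
python3 -c "
from h import *
s=r.sense();print(s['clock'],s['qpos'],s['eef_pos'],s['tcp_rot'])"
```

```text
3.675 [ 3.71852900e-02  3.52614066e-01  1.78039483e+00 -6.16204379e-04
  1.00858569e+00  7.35079496e-02] [582.7739072   23.00285548 171.45977845] [3.14155638e+00 5.20097434e-04 1.53480213e+00]
```

Call:
carry_out:
  series:
    - [0,0,-0.05,0,0,0,-1]
    - [0,0,-0.1,0,0,0,-1]
    - [0,0,-0.15,0,0,0,-1]
    - [0,0,-0.2,0,0,0,-1]
    - [0,0,-0.25,0,0,0,-1]
    - [0,0,-0.3,0,0,0,-1]
    - [0,0,-0.35,0,0,0,-1]
    - [0,0,-0.35,0,0,0,-1]

```text
clock: 4.68
eef_pos: [582.8, 23.9, 171.4]
tcp_rot: [-3.141, 0.0, 2.632]
contact_force: [-0.8, -0.1, 0.0]
opening: 0.999
grasp_force: 0.0
```

Call:
carry_out:
  series:
    - [0,0,-0.05,0,0,0,-1]
    - [0,0,-0.1,0,0,0,-1]
    - [0,0,-0.15,0,0,0,-1]
    - [0,0,-0.2,0,0,0,-1]
    - [0,0,-0.25,0,0,0,-1]
    - [0,0,-0.295,0,0,0,-0.2]
    - [0,0,-0.295,0,0,0,0]
    - [0,0,-0.295,0,0,0,0]

```text
clock: 5.68
eef_pos: [582.9, 24.6, 171.3]
tcp_rot: [-3.142, -0.0, -2.725]
contact_force: [-0.7, -0.5, -0.7]
opening: 0.5
grasp_force: 0.0
```

```bash
cat > m.py <<'E'
from h import *
def state():
    s=r.sense();print(round(s['clock'],2),"q",np.round(s['qpos'],3),"p",np.round(s['eef_pos'],2),"rot",np.round(s['tcp_rot'],3),"F",np.round(s['contact_force'],2),"T",np.round(s['wrist_torque'],2),"o",round(s['opening'],3),"g",round(s['grasp_force'],1));return s
def rows(s,x,y,z):
    d=np.array([x,y,z])-s['eef_pos'];w=s['tcp_rot'][2];c,n=np.cos(w),np.sin(w)
    print("shift",np.round(np.array([c*d[0]+n*d[1],n*d[0]-c*d[1],-d[2]])/250,4))
E
python3 -c "
from m import *
s=state();rows(s,582,23.5,90)"
```

```text
5.67 q [ 0.04   0.353  1.78  -0.     1.008 -1.947] p [582.88  24.65 171.3 ] rot [-3.142 -0.    -2.725] F [-0.66 -0.53 -0.73] T [ 0.02 -0.03 -0.03] o 0.5 g 0.0
shift [ 0.0051 -0.0028  0.3252]
```

Call:
carry_out:
  series:
    - [0,0,0,0.002,-0.001,0.16,0]
    - [0,0,0,0.004,-0.002,0.3,0]
    - [0,0,0,0.004,-0.002,0.32,0]
    - [0,0,0,0.004,-0.002,0.32,0]

```text
clock: 6.18
eef_pos: [582.6, 24.1, 91.8]
tcp_rot: [-3.142, 0.0, -2.721]
contact_force: [0.8, -0.4, -0.2]
opening: 0.503
grasp_force: 0.0
```

```bash
python3 - <<'E'
from m import *
from ov import overlay
s=state()
S=r.grab_frame("scene")[:,:,::-1].copy();cv2.imwrite("pics/scene1.png",S)
o=overlay(S,"scene",None,70,.42,(252,148,24),12,nxy=(583,25))
q=((proj("scene",[s['eef_pos']])[0]-[228,124]+.5)*12).astype(int);cv2.drawMarker(o,tuple(map(int,q)),(255,255,0),0,14)
cv2.imwrite("pics/o2.png",o)
E
```

```text
6.17 q [ 0.039  0.455  1.835 -0.     0.851 -1.952] p [582.55  24.06  91.82] rot [-3.142  0.    -2.721] F [ 0.82 -0.39 -0.25] T [-0.06  0.02 -0.  ] o 0.503 g 0.0
```

View pics/o2.png

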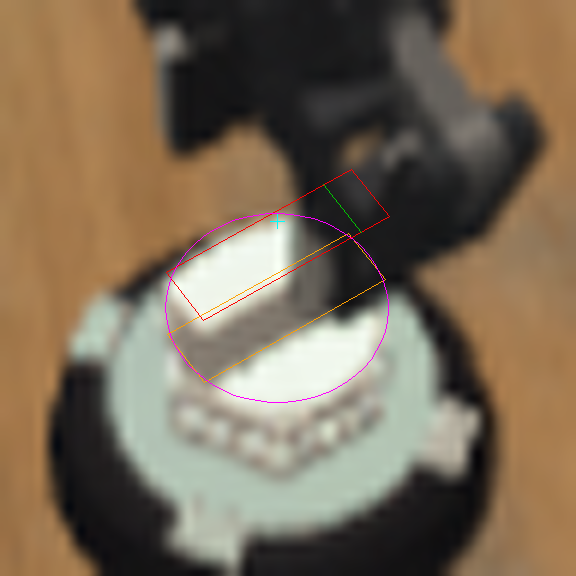

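Call:
carry_out:
  series:
    - [0,0,0,-0.0005,0.002,0.05,0.2]
    - [0,0,0,-0.0005,0.002,0.1,0.3]
    - [0,0,0,-0.0005,0.002,0.112,0.3]
    - [0,0,0,-0.0005,0.002,0.112,0.3]
    - [0,0,0,-0.0005,0.002,0.112,0.4]

```text
clock: 6.85
eef_pos: [582.3, 24.6, 63.5]
tcp_rot: [-3.141, 0.0, -2.72]
contact_force: [-0.2, 0.1, -0.3]
opening: 0.297
grasp_force: 0.0
```

```bash
python3 - <<'E'
from m import *
s=state()
S=r.grab_frame("scene")[:,:,::-1].copy()
T=r.grab_frame("top")[:,:,::-1].copy()
f=lambda im,x,y,w:cv2.resize(im[y-w:y+w,x-w:x+w],None,fx=16,fy=16,interpolation=cv2.INTER_CUBIC)
cv2.imwrite("pics/c4.png",f(S,252,150,18))
E
```

```text
6.85 q [ 0.04   0.496  1.849 -0.     0.796 -1.953] p [582.3   24.62  63.46] rot [-3.141  0.    -2.72 ] F [-0.22  0.13 -0.34] T [ 0.01  0.04 -0.02] o 0.297 g 0.0
```

View pics/c4.png

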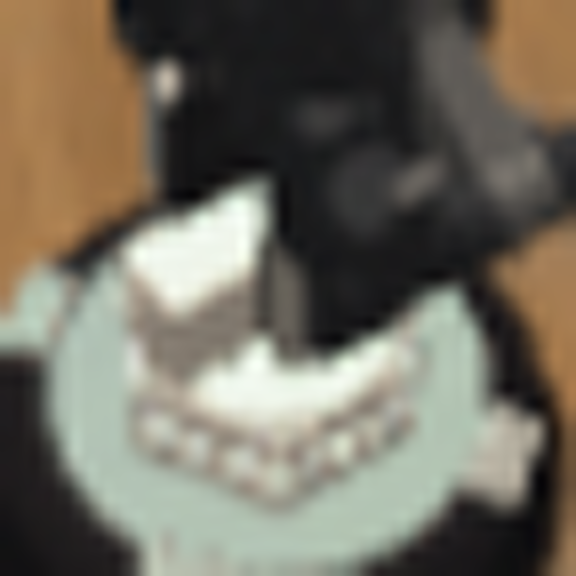

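Call:
carry_out:
  series:
    - [0,0,0,0,-0.004,0.006,0.5]
    - [0,0,0,0,-0.004,0.006,0.54]
    - [0,0,0,0,-0.004,0.006,0.56]
    - [0,0,0,0,-0.004,0.006,0.56]

```text
clock: 7.45
eef_pos: [582.5, 23.7, 61.8]
tcp_rot: [-3.142, 0.0, -2.719]
contact_force: [0.0, -0.1, 0.6]
opening: 0.222
grasp_force: 0.0
```

```bash
cat >> m.py <<'E'
def perp(s,b=.42):  # force along bar y, x
    F=s['contact_force'];print("Fbar_y %.2f Fbar_x %.2f Fz %.2f"%(-np.sin(b)*F[0]+np.cos(b)*F[1],np.cos(b)*F[0]+np.sin(b)*F[1],F[2]))
E
python3 -c "
from m import *
perp(state())"
```

```text
7.45 q [ 0.038  0.499  1.85   0.     0.793 -1.955] p [582.51  23.7   61.8 ] rot [-3.142  0.    -2.719] F [ 0.   -0.09  0.64] T [0.01 0.01 0.04] o 0.222 g 0.0
Fbar_y -0.08 Fbar_x -0.04 Fz 0.64
```

No contact yet, with a 19 mm gap round a 14 mm bar. I'll close in small steps.

Call:
carry_out:
  series:
    - [0,0,0,0,0,0,0.59]
    - [0,0,0,0,0,0,0.59]

```text
clock: 7.7
eef_pos: [582.5, 23.7, 61.8]
tcp_rot: [3.142, 0.0, -2.719]
contact_force: [0.5, 0.5, 0.1]
opening: 0.205
grasp_force: 0.0
```

Call:
carry_out:
  series:
    - [0,0,0,0,0,0,0.62]
    - [0,0,0,0,0,0,0.62]

```text
clock: 7.95
eef_pos: [582.5, 23.7, 61.8]
tcp_rot: [3.142, 0.0, -2.719]
contact_force: [-0.8, 0.0, 0.4]
opening: 0.19
grasp_force: 0.0
```

```bash
python3 -c "
from m import *
perp(state())"
```

```text
7.95 q [ 0.038  0.499  1.85   0.     0.793 -1.955] p [582.5   23.69  61.79] rot [ 3.142  0.    -2.719] F [-0.77  0.05  0.43] T [ 0.01 -0.03 -0.02] o 0.19 g 0.0
Fbar_y 0.36 Fbar_x -0.68 Fz 0.43
```

Call:
carry_out:
  series:
    - [0,0,0,0,0,0.005,0.62]
    - [0,0,0,0,0,0.005,0.62]
    - [0,0,0,0,0,0.005,0.64]

```text
clock: 8.32
eef_pos: [582.5, 23.5, 60.5]
tcp_rot: [-3.141, -0.0, -2.719]
contact_force: [-0.2, -1.4, -0.4]
opening: 0.176
grasp_force: 0.5
```

Call:
carry_out:
  series:
    - [0,0,0,0,0,0,0.66]
    - [0,0,0,0,0,0,0.66]

```text
clock: 8.57
eef_pos: [582.5, 23.6, 60.5]
tcp_rot: [-3.141, -0.0, -2.719]
contact_force: [1.0, -1.8, 0.6]
opening: 0.17
grasp_force: 0.9
```

```bash
python3 -c "
from m import *
perp(state())"
```

```text
8.57 q [ 0.038  0.501  1.85  -0.     0.791 -1.955] p [582.52  23.55  60.55] rot [-3.141 -0.    -2.719] F [ 1.03 -1.83  0.59] T [-0.34 -0.05  0.03] o 0.17 g 0.9
Fbar_y -2.09 Fbar_x 0.19 Fz 0.59
```

Call:
carry_out:
  series:
    - [0,0,0,0,-0.002,0,0.66]
    - [0,0,0,0,-0.002,0,0.66]

```text
clock: 8.82
eef_pos: [582.7, 23.3, 60.5]
tcp_rot: [3.141, 0.0, -2.72]
contact_force: [-0.2, -0.9, 1.1]
opening: 0.169
grasp_force: 0.2
```

```bash
python3 -c "
from m import *
perp(state())"
```

```text
8.82 q [ 0.037  0.501  1.85   0.     0.791 -1.956] p [582.72  23.34  60.54] rot [ 3.141  0.    -2.72 ] F [-0.24 -0.85  1.09] T [-0.06 -0.05  0.05] o 0.169 g 0.2
Fbar_y -0.68 Fbar_x -0.57 Fz 1.09
```

Now nearly centred. I'll close to grip.

Call:
carry_out:
  series:
    - [0,0,0,0,-0.0007,0,0.68]
    - [0,0,0,0,-0.0007,0,0.72]
    - [0,0,0,0,-0.0007,0,0.8]
    - [0,0,0,0,-0.0007,0,0.8]
  force: 30

```text
clock: 9.32
eef_pos: [582.8, 23.2, 60.6]
tcp_rot: [3.141, 0.0, -2.72]
contact_force: [-0.4, -0.1, 2.3]
opening: 0.158
grasp_force: 30.8
```

```bash
python3 -c "
from m import *
perp(state())"
```

```text
9.32 q [ 0.037  0.501  1.849  0.     0.791 -1.956] p [582.79  23.21  60.59] rot [ 3.141  0.    -2.72 ] F [-0.37 -0.12  2.33] T [0.17 0.15 0.03] o 0.158 g 30.8
Fbar_y 0.04 Fbar_x -0.39 Fz 2.33
```

Gripped and balanced, with only the spring's push on the tool. Now a first small clockwise step, which is + about tool z.

Call:
carry_out:
  series:
    - [0,0,0.03,0,0,0,0.8]
    - [0,0,0.05,0,0,0,0.8]
    - [0,0,0.05,0,0,0,0.8]

```text
clock: 9.7
eef_pos: [583.0, 23.0, 60.7]
tcp_rot: [-3.141, 0.0, -2.876]
contact_force: [-0.3, 0.1, 1.5]
opening: 0.158
grasp_force: 30.9
```

```bash
python3 -c "
from m import *
perp(state())"
```

```text
9.7 q [ 0.037  0.501  1.849 -0.     0.791 -1.799] p [583.    23.04  60.68] rot [-3.141  0.    -2.876] F [-0.3   0.09  1.47] T [-0.01 -0.01 -0.02] o 0.158 g 30.9
Fbar_y 0.21 Fbar_x -0.24 Fz 1.47
```

Call:
carry_out:
  series:
    - [0,0,0.04,0,0,-0.0004,0.8]
    - [0,0,0.08,0,0,-0.0008,0.8]
    - [0,0,0.1,0,0,-0.0012,0.8]
    - [0,0,0.1,0,0,-0.0012,0.8]

```text
clock: 10.2
eef_pos: [583.0, 22.9, 61.1]
tcp_rot: [-3.141, 0.0, 3.094]
contact_force: [-0.4, -0.8, 4.1]
opening: 0.157
grasp_force: 31.2
```

```bash
python3 -c "
from m import *
perp(state())"
```

```text
10.2 q [ 0.037  0.5    1.849 -0.     0.792 -1.486] p [582.99  22.95  61.09] rot [-3.141  0.     3.094] F [-0.37 -0.83  4.11] T [-0.11  0.15 -0.  ] o 0.157 g 31.2
Fbar_y -0.61 Fbar_x -0.68 Fz 4.11
```

Call:
carry_out:
  series:
    - [0,0,0.03,0,0,-0.002,0.8]
    - [0,0,0.07,0,0,-0.003,0.8]
    - [0,0,0.1,0,0,-0.004,0.8]
    - [0,0,0.1,0,0,-0.004,0.8]

```text
clock: 10.7
eef_pos: [583.0, 23.0, 62.1]
tcp_rot: [3.141, 0.0, 2.781]
contact_force: [-0.4, -0.6, 4.7]
opening: 0.156
grasp_force: 31.3
```

```bash
python3 -c "
from m import *
perp(state())"
```

```text
10.7 q [ 0.037  0.499  1.849 -0.     0.794 -1.173] p [582.96  23.01  62.07] rot [3.141 0.    2.781] F [-0.44 -0.6   4.66] T [-0.17  0.13 -0.  ] o 0.156 g 31.3
Fbar_y -0.37 Fbar_x -0.65 Fz 4.66
```

Call:
carry_out:
  series:
    - [0,0,0.03,0,0,-0.002,0.8]
    - [0,0,0.07,0,0,-0.004,0.8]
    - [0,0,0.1,0,0,-0.006,0.8]
    - [0,0,0.1,0,0,-0.006,0.8]

```text
clock: 11.2
eef_pos: [583.0, 23.0, 63.3]
tcp_rot: [3.141, 0.0, 2.468]
contact_force: [0.8, -2.2, 1.7]
opening: 0.151
grasp_force: 30.9
```

```bash
python3 -c "
from m import *
perp(state())"
```

```text
11.2 q [ 0.037  0.497  1.848 -0.     0.796 -0.86 ] p [582.97  22.95  63.29] rot [3.141 0.    2.468] F [ 0.8  -2.17  1.7 ] T [-0.34 -0.19  0.02] o 0.151 g 30.9
Fbar_y -2.31 Fbar_x -0.16 Fz 1.70
```

Call:
carry_out:
  series:
    - [0,0,0.03,0,0,-0.001,0.8]
    - [0,0,0.07,0,0,-0.002,0.8]
    - [0,0,0.1,0,0,-0.003,0.8]
    - [0,0,0.1,0,0,-0.003,0.8]

```text
clock: 11.7
eef_pos: [582.9, 22.8, 64.1]
tcp_rot: [-3.142, 0.0, 2.154]
contact_force: [0.8, -4.0, 1.8]
opening: 0.157
grasp_force: 31.1
```

```bash
python3 - <<'E'
from m import *
perp(state())
S=r.grab_frame("scene")[:,:,::-1].copy()
f=lambda im,x,y,w:cv2.resize(im[y-w:y+w,x-w:x+w],None,fx=14,fy=14,interpolation=cv2.INTER_CUBIC)
cv2.imwrite("pics/c5.png",f(S,252,148,20))
E
```

```text
11.7 q [ 3.700e-02  4.960e-01  1.848e+00 -1.000e-03  7.980e-01 -5.460e-01] p [582.87  22.77  64.12] rot [-3.142  0.     2.154] F [ 0.85 -3.99  1.83] T [-0.74 -0.06 -0.01] o 0.157 g 31.1
Fbar_y -3.99 Fbar_x -0.85 Fz 1.83
```

View pics/c5.png

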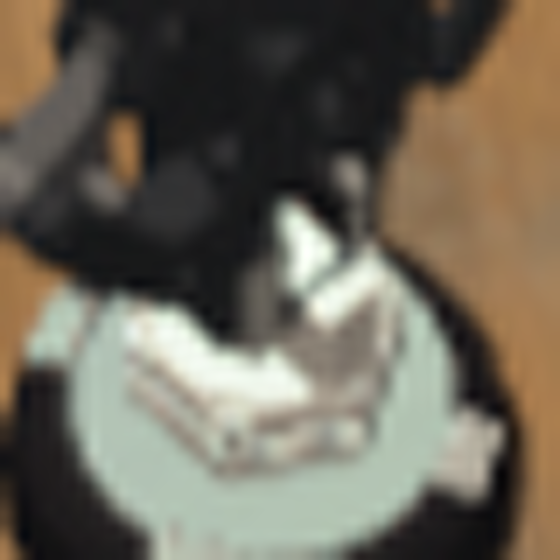

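The nut has turned with the bar and is still held. A side force of 4 N toward −y has built up, so I'll yield to it while turning on.

Call:
carry_out:
  series:
    - [0,0,0.0,-0.002,-0.0013,0,0.8]
    - [0,0,0.03,-0.002,-0.0013,-0.001,0.8]
    - [0,0,0.07,-0.002,-0.0013,-0.002,0.8]
    - [0,0,0.1,-0.002,-0.0013,-0.003,0.8]
    - [0,0,0.1,-0.002,-0.0013,-0.003,0.8]

```text
clock: 12.38
eef_pos: [582.9, 22.4, 65.1]
tcp_rot: [3.141, 0.0, 1.838]
contact_force: [0.2, -2.8, 5.2]
opening: 0.158
grasp_force: 31.4
```

```bash
python3 -c "
from m import *
perp(state())"
```

```text
12.38 q [ 0.036  0.494  1.848 -0.     0.8   -0.231] p [582.88  22.4   65.05] rot [3.141 0.    1.838] F [ 0.18 -2.83  5.2 ] T [-0.7   0.04 -0.04] o 0.158 g 31.4
Fbar_y -2.66 Fbar_x -0.99 Fz 5.20
```

Call:
carry_out:
  series:
    - [0,0,0.0,-0.002,-0.0005,-0.001,0.8]
    - [0,0,0.03,-0.002,-0.0005,-0.002,0.8]
    - [0,0,0.07,-0.002,-0.0005,-0.004,0.8]
    - [0,0,0.09,-0.002,-0.0005,-0.005,0.8]
    - [0,0,0.09,-0.002,-0.0005,-0.005,0.8]

```text
clock: 13.0
eef_pos: [582.7, 22.0, 66.0]
tcp_rot: [-3.141, -0.0, 1.556]
contact_force: [0.4, -2.5, 3.2]
opening: 0.159
grasp_force: 31.1
```

```bash
python3 -c "
from m import *
perp(state())"
```

```text
13.0 q [0.035 0.493 1.847 0.    0.802 0.05 ] p [582.67  21.98  66.02] rot [-3.141 -0.     1.556] F [ 0.35 -2.5   3.19] T [-0.44 -0.04  0.03] o 0.159 g 31.1
Fbar_y -2.42 Fbar_x -0.69 Fz 3.19
```

Call:
carry_out:
  series:
    - [0,0,0.0,-0.002,0,-0.001,0.8]
    - [0,0,0.03,-0.002,0,-0.002,0.8]
    - [0,0,0.07,-0.002,0,-0.003,0.8]
    - [0,0,0.09,-0.002,0,-0.004,0.8]
    - [0,0,0.09,-0.002,0,-0.004,0.8]

```text
clock: 13.62
eef_pos: [582.6, 21.6, 66.9]
tcp_rot: [-3.141, -0.0, 1.272]
contact_force: [-0.8, -1.3, 1.6]
opening: 0.153
grasp_force: 30.9
```

```bash
python3 -c "
from m import *
perp(state())"
```

```text
13.62 q [0.034 0.491 1.847 0.    0.804 0.333] p [582.56  21.59  66.94] rot [-3.141 -0.     1.272] F [-0.8  -1.27  1.6 ] T [-0.18 -0.02 -0.02] o 0.153 g 30.9
Fbar_y -0.83 Fbar_x -1.25 Fz 1.60
```

Call:
carry_out:
  series:
    - [0,0,0.03,0,0,-0.001,0.8]
    - [0,0,0.07,0,0,-0.002,0.8]
    - [0,0,0.09,0,0,-0.003,0.8]
    - [0,0,0.09,0,0,-0.003,0.8]

```text
clock: 14.12
eef_pos: [582.5, 21.5, 67.8]
tcp_rot: [-3.141, 0.0, 0.99]
contact_force: [-0.2, -1.5, 3.6]
opening: 0.155
grasp_force: 31.1
```

```bash
python3 -c "
from m import *
perp(state())"
```

```text
14.12 q [0.034 0.49  1.847 0.    0.806 0.615] p [582.47  21.48  67.77] rot [-3.141  0.     0.99 ] F [-0.22 -1.54  3.64] T [-0.29  0.25 -0.  ] o 0.155 g 31.1
Fbar_y -1.31 Fbar_x -0.83 Fz 3.64
```

Call:
carry_out:
  series:
    - [0,0,0.03,-0.001,0,-0.001,0.8]
    - [0,0,0.07,-0.001,0,-0.003,0.8]
    - [0,0,0.09,-0.001,0,-0.004,0.8]
    - [0,0,0.1,-0.001,0,-0.004,0.8]
    - [0,0,0.1,-0.001,0,-0.004,0.8]

```text
clock: 14.75
eef_pos: [582.2, 21.3, 68.7]
tcp_rot: [-3.141, 0.001, 0.675]
contact_force: [-1.9, -2.1, 4.3]
opening: 0.156
grasp_force: 31.2
```

```bash
python3 -c "
from m import *
perp(state())"
```

```text
14.75 q [0.034 0.488 1.847 0.    0.807 0.929] p [582.22  21.27  68.75] rot [-3.141e+00  1.000e-03  6.750e-01] F [-1.86 -2.1   4.31] T [-0.31  0.57  0.04] o 0.156 g 31.2
Fbar_y -1.16 Fbar_x -2.55 Fz 4.31
```

Call:
carry_out:
  series:
    - [0,0,0.02,-0.002,0,-0.003,0.8]
    - [0,0,0.03,-0.002,0,-0.006,0.8]
    - [0,0,0.03,-0.002,0,-0.006,0.8]

```text
clock: 15.12
eef_pos: [582.0, 21.1, 70.1]
tcp_rot: [-3.141, 0.0, 0.58]
contact_force: [-1.0, 0.1, -1.6]
opening: 0.155
grasp_force: 30.5
```

```bash
python3 -c "
from m import *
perp(state())"
```

```text
15.12 q [0.034 0.486 1.847 0.    0.809 1.024] p [582.02  21.14  70.09] rot [-3.141  0.     0.58 ] F [-1.02  0.12 -1.64] T [ 0.09  0.16 -0.02] o 0.155 g 30.5
Fbar_y 0.52 Fbar_x -0.89 Fz -1.64
```

Call:
carry_out:
  series:
    - [0,0,0,0,0,-0.004,0.8]
    - [0,0,0,0,0,-0.008,0.8]
    - [0,0,0,0,0,-0.008,0.8]

```text
clock: 15.5
eef_pos: [582.2, 21.0, 72.4]
tcp_rot: [-3.141, 0.0, 0.579]
contact_force: [-1.8, 0.4, -1.1]
opening: 0.157
grasp_force: 30.6
```

The nut is free, since only its own weight of about 1.2 N is left on the tool. Lifting off.

Call:
carry_out:
  series:
    - [0,0,0,0,0,-0.012,0.8]
    - [0,0,0,0,0,-0.024,0.8]
    - [0,0,0,0,0,-0.024,0.8]

```text
clock: 15.88
eef_pos: [582.7, 20.9, 78.8]
tcp_rot: [3.141, -0.001, 0.579]
contact_force: [-0.2, 0.4, -1.5]
opening: 0.157
grasp_force: 30.5
```

Call:
carry_out:
  series:
    - [0,0,0,0,0,-0.04,0.8]
    - [0,0,0,0,0,-0.08,0.8]
    - [0,0,0,0,0,-0.12,0.8]
    - [0,0,0,0,0,-0.16,0.8]
    - [0,0,0,0,0,-0.16,0.8]
    - [0,0,0,0,0,-0.16,0.8]
  force: 40

```text
clock: 16.62
eef_pos: [582.1, 21.0, 118.2]
tcp_rot: [-3.141, 0.0, 0.579]
contact_force: [-0.1, -0.0, -1.1]
opening: 0.152
grasp_force: 43.2
```

```bash
python3 - <<'E'
from m import *
s=state();rows(s,471,-114.5,s['eef_pos'][2])
S=r.grab_frame("scene")[:,:,::-1].copy()
T=r.grab_frame("top")[:,:,::-1].copy()
p=proj("scene",[s['eef_pos']])[0].astype(int);x,y=p;print(p)
cv2.imwrite("pics/c6.png",cv2.resize(S[y-30:y+50,x-40:x+40],None,fx=7,fy=7,interpolation=cv2.INTER_CUBIC))
E
```

```text
16.62 q [0.033 0.418 1.821 0.    0.903 1.025] p [582.08  20.97 118.25] rot [-3.141  0.     0.579] F [-0.14 -0.01 -1.06] T [-0.   -0.   -0.02] o 0.152 g 43.2
shift [-0.6684  0.2103 -0.    ]
[250 136]
```

View pics/c6.png

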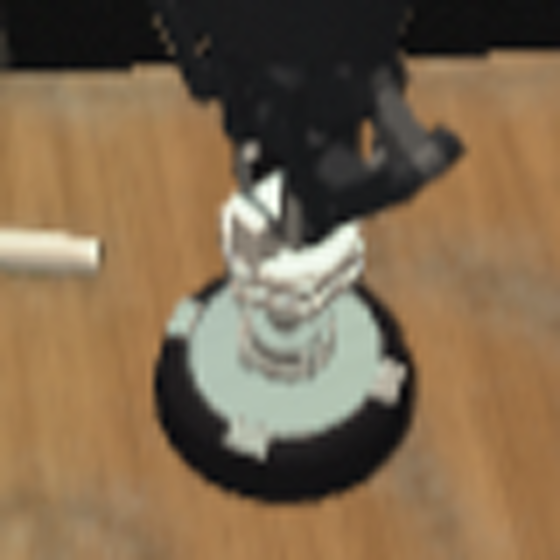

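The nut hangs upright in the grip and the bare spindle shows below it. Carrying it to the saucer.

Call:
carry_out:
  series:
    - [0,0,0,-0.1,0.03,0,0.8]
    - [0,0,0,-0.25,0.08,0,0.8]
    - [0,0,0,-0.4,0.126,0,0.8]
    - [0,0,0,-0.55,0.173,0,0.8]
    - [0,0,0,-0.64,0.201,0,0.8]
    - [0,0,0,-0.668,0.21,0,0.8]
    - [0,0,0,-0.668,0.21,0,0.8]

```text
clock: 17.6
eef_pos: [471.5, -114.4, 118.3]
tcp_rot: [-3.142, -0.0, 0.578]
contact_force: [0.8, 0.2, -0.7]
opening: 0.148
grasp_force: 43.2
```

Call:
carry_out:
  series:
    - [0,0,0,0,0,0.06,0.8]
    - [0,0,0,0,0,0.12,0.8]
    - [0,0,0,0,0,0.18,0.8]
    - [0,0,0,0,0,0.24,0.8]
    - [0,0,0,0,0,0.28,0.8]
    - [0,0,0,0,0,0.29,0.8]
    - [0,0,0,0,0,0.29,0.8]

```text
clock: 18.48
eef_pos: [471.3, -114.5, 45.8]
tcp_rot: [3.142, -0.0, 0.579]
contact_force: [0.5, 0.6, -0.9]
opening: 0.151
grasp_force: 43.2
```

```bash
python3 - <<'E'
from m import *
s=state()
S=r.grab_frame("scene")[:,:,::-1].copy()
x,y=proj("scene",[[471,-114.5,10]])[0].astype(int);print(x,y)
cv2.imwrite("pics/c7.png",cv2.resize(S[y-40:y+30,x-35:x+35],None,fx=8,fy=8,interpolation=cv2.INTER_CUBIC))
E
```

```text
18.48 q [-0.241  0.412  2.068  0.     0.661  0.75 ] p [ 471.34 -114.46   45.83] rot [ 3.142 -0.     0.579] F [ 0.46  0.6  -0.86] T [ 0.    0.04 -0.05] o 0.151 g 43.2
215 213
```

View pics/c7.png

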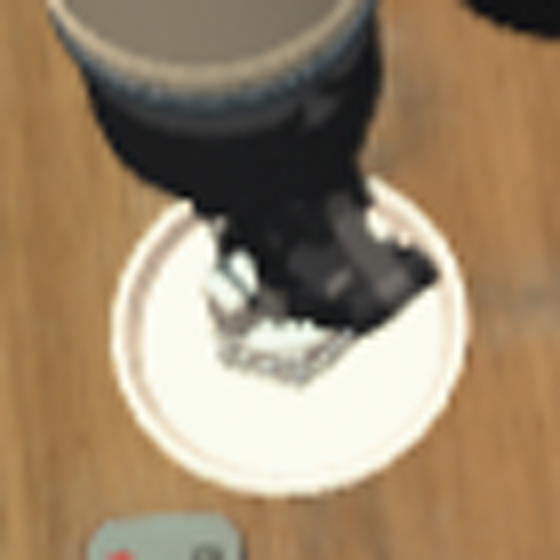

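The nut is above the saucer's middle, with the skirt at crop (285,355) and the saucer centre at (288,330). I'll lower it slowly.

Call:
carry_out:
  series:
    - [0,0,0,0,0,0.01,0.8]
    - [0,0,0,0,0,0.02,0.8]
    - [0,0,0,0,0,0.03,0.8]
    - [0,0,0,0,0,0.034,0.8]
    - [0,0,0,0,0,0.034,0.8]

```text
clock: 19.15
eef_pos: [471.2, -114.4, 37.2]
tcp_rot: [-3.141, 0.0, 0.579]
contact_force: [-0.6, 0.2, -1.4]
opening: 0.156
grasp_force: 43.2
```

Call:
carry_out:
  series:
    - [0,0,0,0,0,0.003,0.8]
    - [0,0,0,0,0,0.006,0.8]
    - [0,0,0,0,0,0.006,0.8]

```text
clock: 19.52
eef_pos: [471.2, -114.4, 35.8]
tcp_rot: [-3.142, 0.0, 0.579]
contact_force: [-1.0, 0.5, -0.2]
opening: 0.152
grasp_force: 43.2
```

Call:
carry_out:
  series:
    - [0,0,0,0,0,0.003,0.8]
    - [0,0,0,0,0,0.004,0.8]
    - [0,0,0,0,0,0.004,0.8]

```text
clock: 19.9
eef_pos: [471.2, -114.4, 34.8]
tcp_rot: [-3.142, 0.0, 0.579]
contact_force: [0.5, -0.0, -0.9]
opening: 0.147
grasp_force: 43.2
```

Call:
carry_out:
  series:
    - [0,0,0,0,0,0.002,0.8]
    - [0,0,0,0,0,0.004,0.8]
    - [0,0,0,0,0,0.004,0.8]

```text
clock: 20.27
eef_pos: [471.2, -114.4, 33.8]
tcp_rot: [-3.142, 0.0, 0.579]
contact_force: [-1.1, 0.1, -1.1]
opening: 0.151
grasp_force: 43.2
```

Call:
carry_out:
  series:
    - [0,0,0,0,0,0.002,0.8]
    - [0,0,0,0,0,0.003,0.8]
    - [0,0,0,0,0,0.003,0.8]

```text
clock: 20.65
eef_pos: [471.2, -114.4, 33.1]
tcp_rot: [-3.142, 0.0, 0.579]
contact_force: [-0.2, 1.0, -1.2]
opening: 0.154
grasp_force: 43.2
```

Call:
carry_out:
  series:
    - [0,0,0,0,0,0.002,0.8]
    - [0,0,0,0,0,0.003,0.8]
    - [0,0,0,0,0,0.003,0.8]

```text
clock: 21.02
eef_pos: [471.3, -114.4, 32.6]
tcp_rot: [3.142, -0.0, 0.579]
contact_force: [-2.1, 0.1, 4.8]
opening: 0.152
grasp_force: 44.1
```

Call:
carry_out:
  series:
    - [0,0,0,0,0,0.002,0.8]
    - [0,0,0,0,0,0.003,0.8]
    - [0,0,0,0,0,0.003,0.8]

```text
clock: 21.4
eef_pos: [471.3, -114.4, 32.6]
tcp_rot: [3.142, -0.0, 0.579]
contact_force: [-4.5, 2.0, 17.3]
opening: 0.153
grasp_force: 45.9
```

It touched down at TCP z 32.6. I'll ease off the press, then release gently.

Call:
carry_out:
  series:
    - [0,0,0,0,0,-0.0035,0.8]
    - [0,0,0,0,0,-0.0035,0.8]

```text
clock: 21.65
eef_pos: [471.4, -114.4, 32.6]
tcp_rot: [3.141, -0.0, 0.579]
contact_force: [-0.7, 1.0, 5.7]
opening: 0.154
grasp_force: 44.1
```

Call:
carry_out:
  series:
    - [0,0,0,0,0,-0.001,0.72]
    - [0,0,0,0,0,-0.001,0.66]
    - [0,0,0,0,0,-0.001,0.6]
    - [0,0,0,0,0,-0.001,0.5]
    - [0,0,0,0,0,-0.001,0.4]
    - [0,0,0,0,0,-0.001,0.4]
  force: 20

```text
clock: 22.4
eef_pos: [471.2, -114.4, 32.7]
tcp_rot: [3.142, -0.0, 0.579]
contact_force: [0.2, -0.2, 0.7]
opening: 0.299
grasp_force: 0.0
```

Call:
carry_out:
  series:
    - [0,0,0,0,0,-0.04,0.4]
    - [0,0,0,0,0,-0.12,0.4]
    - [0,0,0,0,0,-0.24,0.4]
    - [0,0,0,0,0,-0.4,0.4]
    - [0,0,0,0,0,-0.6,0.4]
    - [0,0,0,0,0,-0.7,0.4]
    - [0,0,0,0,0,-0.7,0.4]

```text
clock: 23.28
eef_pos: [472.5, -114.7, 210.3]
tcp_rot: [3.138, -0.003, 0.579]
contact_force: [-0.0, 0.0, -0.4]
opening: 0.3
grasp_force: 0.0
```

Call:
carry_out:
  series:
    - [0,0,0,0.15,0.15,0,0.4]
    - [0,0,0,0.3,0.3,0,0.4]
    - [0,0,0,0.45,0.45,0,0.4]
    - [0,0,0,0.6,0.6,0,0.4]
    - [0,0,0,0.6,0.6,0,0.4]

```text
clock: 23.9
eef_pos: [680.9, -158.2, 205.3]
tcp_rot: [-3.141, 0.001, 0.579]
contact_force: [-0.4, 0.3, -0.5]
opening: 0.303
grasp_force: 0.0
```

```bash
python3 - <<'E'
from m import *
from ov import *
from fit import ell,white
s=state()
o=[]
for c,w in(("scene",(216,210,24)),("top",(283,226,24))):
    S=r.grab_frame(c)[:,:,::-1].copy()
    d=r.silhouettes(c,"nut_marked_bar");print(c,[(round(k["score"],2),at_z(c,k["position"][::-1],35).round()) for k in d])
    d=r.silhouettes(c,"saucer");print(c,[(round(k["score"],2),at_z(c,k["position"][::-1],5).round()) for k in d])
    o.append(overlay(S,c,None,41,.579,w,8,nxy=(471,-114)))
cv2.imwrite("pics/c8.png",np.hstack(o))
E
```

```text
23.9 q [-0.23   0.49   1.483  0.     1.17   0.761] p [ 680.94 -158.21  205.33] rot [-3.141e+00  1.000e-03  5.790e-01] F [-0.35  0.25 -0.55] T [-0.01  0.04 -0.04] o 0.303 g 0.0
scene [(0.64, array([ 473., -115.,   35.])), (0.63, array([447.,  93.,  35.]))]
scene [(0.96, array([ 466., -128.,    5.]))]
top []
top []
```

View pics/c8.png

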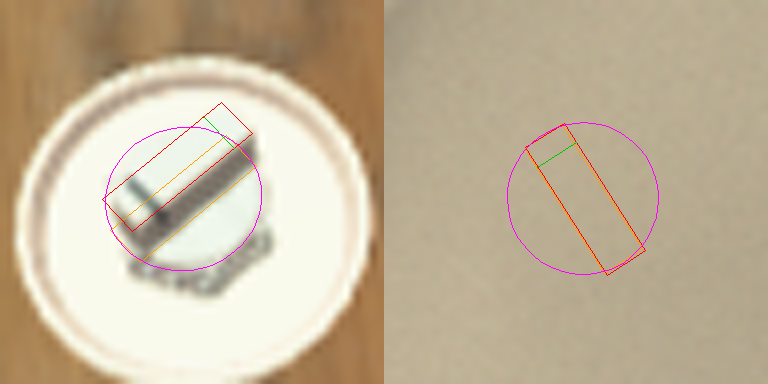

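The nut stands upright on the saucer, within a few mm of its middle, and the arm is clear.

```bash
python3 -c "
from rig import r
print(r.sign_off())"
```

```text
the job is handed in; nothing more can be done
None
```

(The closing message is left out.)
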